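Charge the grinding jar through the diverter chute

TASK

Swing the flap of the two-way chute right over, so that the exit above the round grinding jar is open and the one above the square tray is shut. Then pour the three steel balls from the scoop into the mouth of the chute so that all of them run into the round jar, and stand the empty scoop upright on the bench again.

Things in the scene. Friction and masses are not known exactly. Their poses are not given: they have to be found in the camera images.
- flap (a joint): hinged steel diverter flap in the chute, 78 mm wide, hinge level along the mouth's x at its foot, 70 mm below the rim. 0 = upright; positive leans to the mouth's +y and shuts the +y exit, so things run out at -y; negative reverses. Stops at +-0.6 rad; over 0.45 counts as over. Starts within 0.15 rad of upright, moves lightly (under 1 N at the tab), stays where left
- flap_tab (a point): centre of the grey tab on the flap's top edge, 112 mm from the hinge: tab 30 mm wide (along the hinge), 12 mm thick; its top is 15 mm beyond this point, and 57 mm above the mouth's rim when upright, 35 mm when fully over. Can be pushed sideways or pinched from above. x along the hinge, z along the flap, away from the hinge
- mouth (a point): centre of the chute's open mouth at its rim, 200 mm above the bench; z up. Mouth inside 110 mm (y) by 82 mm (x), walls 3 mm. Fixed, aluminium, clear plastic front and back. Its two exit ramps end 105 mm to +y and -y of this centre, 70 mm above the bench; the round jar stands under one, the square tray under the other, both about 152 mm from the centre
- scoop_grip (a point): centre of the upright handle (20 x 20 x 44 mm) of the aluminium scoop, 56 mm above its underside. Scoop 103 mm long (x), 50 wide, walls 30 high, about 220 g. z up; +x to its closed back. Its open front (-x) ramps up 20 degrees to a lip 50 mm ahead of (-x) and 40 mm below this point: balls stay in while level and roll out with the front tipped down 40 to 55 degrees
- jar_floor (a point): centre of the inner floor of the round steel grinding jar, 5 mm above the bench: outer diameter 112 mm, 60 mm tall, wall 4 mm, open top, 1.5 kg, loose. (The square tray, 112 x 112 x 55 mm, is the wrong receiver.)
- ball0_center (a point): centre of one of three alike steel balls, 20 mm diameter, 33 g, in the scoop at the start
- ball1_center (a point): centre of one of three alike steel balls, 20 mm diameter, 33 g, in the scoop at the start
- ball2_center (a point): centre of one of three alike steel balls, 20 mm diameter, 33 g, in the scoop at the start
Mind the look-alikes: they are no part of the job. What is shaped like the part that bears scoop_grip but yellow is not meant.

How it is judged (in metres and radians):
On the way, in this order (a step that is already met when the one before it is completed fails the run):
1. the flap leans at least 0.45 rad away from the jar's side, so that the exit over the round jar is open and the other shut (((y of jar_floor in the frame of mouth above 0 m and value of joint flap below -0.45 rad) or (y of jar_floor in the frame of mouth below 0 m and value of joint flap above 0.45 rad))), for 0.2 s.
2. a ball goes into the chute's mouth (inside it, 5 to 75 mm below the rim) (((z of ball0_center in the frame of mouth between -0.075 and -0.005 m and horizontal distance between ball0_center and mouth below 0.065 m) or (z of ball1_center in the frame of mouth between -0.075 and -0.005 m and horizontal distance between ball1_center and mouth below 0.065 m) or (z of ball2_center in the frame of mouth between -0.075 and -0.005 m and horizontal distance between ball2_center and mouth below 0.065 m))).
At the end, for the whole second after the job is handed in: All three balls lie inside the round jar (within 50 mm of its axis, below its rim); the jar stands upright (10 degrees); the scoop stands upright (10 degrees) on the bench, its handle's centre 45 to 68 mm high (horizontal distance between each of ball0_center, ball1_center, ball2_center and jar_floor below 0.05 m and z of ball0_center in the frame of jar_floor between 0 and 0.045 m and z of ball1_center in the frame of jar_floor between 0 and 0.045 m and z of ball2_center in the frame of jar_floor between 0 and 0.045 m and angle between each of jar_floor, scoop_grip's own z axis and vertical below 0.17 rad and height (world z) of scoop_grip between 0.045 and 0.068 m); the robot touches nothing.
It also fails if it takes over 72 s, if anything falls off the work surface, if the arm or the gripper's body presses on something with over 40 N, if the wrist force passes 120 N, or if a joint passes its speed limit or range.

ROBOT

A 7-joint arm with a two-finger parallel gripper is mounted at the origin on the work surface. World frame = base frame: x ahead of the robot, y to its left, z up, the work surface at z = 0. Lengths are in m, angles in degrees, forces in N, time in s.
With the tool pointing down it reaches from about 0.425 to 0.875 m from the base axis. Payload 4.7 kg.
Tool frame: the origin (TCP) lies at the very end of the fingers, on their centre line; the grasp point (between the pads) lies 19 mm behind it; z points along the fingers, y is the direction in which the jaws open and shut (so a half turn about z gives the same grasp; the last joint's range is limited). The gripper opens to 87 mm and grips with 3 to 60 N. Pads are 19 mm wide; open, the fingers measure 117 mm over their backs; the gripper's body (75 mm by 190 mm) begins 51 mm behind the grasp point.
Start: joints at [71.224, 18.392, -4.016, 83.108, 1.295, 78.541, -3.26], TCP at [0.218, -0.612, 0.223] pointing down, gripper open.
Joint ranges: [-163.93, 163.93], [-17.29, 119.83], [-79.2, 71.16], [3.27, 140.29], [-89.18, 269.18], [5.43, 117.66], [-154.24, 154.24]. Speed limits (degrees/s): [147.25, 147.25, 180, 180, 180, 180, 180].

INTERFACE

Orientations are given as [roll, pitch, yaw] about the fixed x, y, z axes, in that order (R = Rz(yaw) Ry(pitch) Rx(roll)).
In Python, from cell import monitor, read_camera, camera_info, env, look_for gives the robot as it stands.
- The arm moves only by the tool servo_tool, never from a script. Its argument "commands" is one flat list of numbers, 6 for each row, row after row: the shift along the tool's x, y, z in mm, then the turn, a rotation vector about the tool's x, y, z in degrees. A call has 1 to 10 rows; each row shifts and turns the commanded pose from where the row before left it, along the tool's axes as they then stand; what a row does not reach is not made up. A row lasts 1/10 s, in which the tool goes at most 50 mm and 8.59 degrees, less where a joint would pass 70% of its speed; a pose out of reach is approached as far as the arm can. A call is refused whole if a number of a shift passes 50 or a number of a turn 8.59, either way. A call with a gripper value outside its range is refused whole. "jaw" is the finger opening in mm, from 0 to 87, set as the call begins (left out, the last holds). The fingers move at their own pace and stop on an object; "newtons" is the grip in N (left out, the last holds). Time passes only in rows, so rows that do not move let the fingers close. It gives the time, the measured TCP pose, the force and the opening at its end, in the units of the state.
- monitor.get_obs(): the state, without advancing time (a new reading comes with each control period).
- read_camera(name): name is "scene" or "top"; returns (picture, depth): 420x560x3 uint8, red, green, blue; 420x560 float32, m along the optical axis (not along the pixel's ray), 0 where there is no reading.
- camera_info(name): a dict with "camera_matrix" (3x3 intrinsics, pixels), "R" (3x3) and "t" (3): a world point X has camera coordinates R X + t. Camera axes: x right, y down, z forward; pixel columns grow to the right and rows downward; lengths in m; the calibration is good to about 2 mm. A picture is of the moment at which its call begins. camera_info takes no time and is no camera call.
- env.sign_off(): hands the job in, once; it reports no verdict.
Trained networks look in the newest picture that a camera, given by its name, has taken for a name from the list of things; names that differ only in an ending like _2 or _b are one class to them, and where a whole thing is asked for, a point or a joint stands for the part that bears it (a point fixed in the world has none). Each returns a list of dicts, best first, with "conf" (0 to 1); they miss things now and then, are a little off and sometimes report something else, mostly with a low value. They report only what shows in the picture. A call takes as long as a camera call. They do not tell look-alikes from the thing itself.
- look_for(camera, label): "box" ([left, top, width, height] in pixels, round what is visible of it).
The state is a dict: "time_s": time; "qpos": joint angles; "joint_velocities": joint speeds; "effort": joint torques, N m; "tool_pos": TCP position; "tool_rot": TCP orientation; "force": force on the tool from outside, world axes, zero at the start; "wrist_torque": the same for the moment, N m; "grip_width": finger opening in m.
Only numpy, scipy, OpenCV 4.12 (cv2) and the standard library are available. Lean on these libraries where they do the work, as an engineer would, in place of code of your own. Each camera call takes 0.05 s, during which the arm holds its last target.

## Working session

There is one attempt and no reset: what is moved stays moved. The work goes in short steps, Python scripts to look and compute and a tool call to move; the robot and the scene stay as the last step left them, time stands still between calls to the robot, and variables do not carry over. Pictures are saved under pics/ and viewed, and the job is handed in when it is done.

Besides the shell and the picture viewer there is one more tool, called after "Request:" by a JSON object that holds its "fn" and its "kwargs", one argument or row to a line. servo_tool: Moves the arm, as the interface text tells. Its arguments: {"type":"object","properties":{"commands":{"type":"array","items":{"type":"number"}},"jaw":{"type":"number"},"newtons":{"type":"number"}},"required":["commands"]}

```bash
mkdir -p pics; ls
python3 - <<'E'
from cell import monitor, read_camera, camera_info, env, look_for
import cv2, numpy as np
print(monitor.get_obs())
for n in ("scene","top"):
    p,d=read_camera(n); cv2.imwrite(f"pics/{n}0.png",p[:,:,::-1]); np.save(f"pics/{n}0.npy",d)
    i=camera_info(n); print(n,i)
    for l in ["flap","flap_tab","mouth","scoop_grip","jar_floor","ball0_center"]:
        try: print(l,look_for(n,l))
        except Exception as e: print(l,e)
E
```

```text
pics
{'time_s': 0.0, 'qpos': array([71.22349067, 18.44105326, -4.01434963, 83.17594985,  1.29534318,
       78.54051243, -3.26012067]), 'joint_velocities': array([ 0.01023339,  0.00743589, -0.05929932,  0.01244678, -0.02118006,
       -0.12396547,  0.09899605]), 'effort': array([-1.53342253e-04, -4.91274619e+01, -4.03958475e-01, -3.12529314e+01,
       -6.37789420e-02,  4.36821766e-02,  1.80785332e-04]), 'tool_pos': array([ 0.21762568, -0.61188951,  0.22142958]), 'tool_rot': array([-1.79887743e+02,  6.48403564e-03,  1.95851150e+01]), 'force': array([ 0.35778394, -0.48366019, -0.11595769]), 'wrist_torque': array([-0.01496829,  0.03436784,  0.02034114]), 'grip_width': 0.08685609801013376}
scene {'camera_matrix': array([[395.74827961,   0.        , 278.627306  ],
       [  0.        , 395.74827961, 208.58406646],
       [  0.        ,   0.        ,   1.        ]]), 'R': array([[ 0.15566248,  0.98779634, -0.00525266],
       [ 0.71388751, -0.11617047, -0.69055705],
       [-0.68273993,  0.10374402, -0.72325885]]), 't': array([-0.00975427, -0.24246754,  1.37889916])}
flap [{'box': [358.5,
[... 528 characters left out ...]
array([[ 2.60226355e-02, -9.99661065e-01,  7.59911924e-04],
       [-9.95310900e-01, -2.59802218e-02, -9.31731796e-02],
       [ 9.31613426e-02,  1.66826307e-03, -9.95649628e-01]]), 't': array([-0.09509532,  0.49413909,  1.22744318])}
flap [{'box': [164.8, 144.5, 25.2, 40.0], 'conf': 0.67}]
flap_tab [{'box': [165.0, 144.6, 24.3, 37.5], 'conf': 0.98}]
mouth [{'box': [134.1, 141.4, 100.8, 56.3], 'conf': 0.8}]
scoop_grip [{'box': [362.5, 263.1, 44.5, 22.1], 'conf': 0.95}, {'box': [351.2, 187.3, 30.7, 42.9], 'conf': 0.93}, {'box': [402.1, 187.5, 40.0, 48.0], 'conf': 0.77}]
jar_floor [{'box': [233.9, 156.4, 49.4, 49.0], 'conf': 0.77}]
ball0_center [{'box': [373.0, 195.5, 7.9, 5.4], 'conf': 0.58}]
```

Run:
```python
import cv2
a=cv2.imread("pics/top0.png"); 
cv2.imwrite("pics/top0c.png",cv2.resize(a[110:310,90:460],None,fx=2.1,fy=2.1,interpolation=cv2.INTER_CUBIC))
```

```text
(no output)
```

View pics/scene0.png

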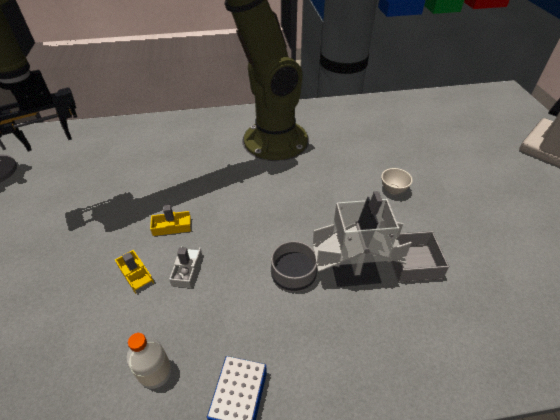

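View pics/top0.png

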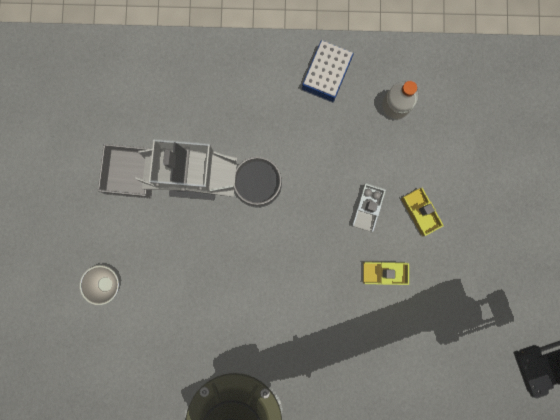

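View pics/top0c.png

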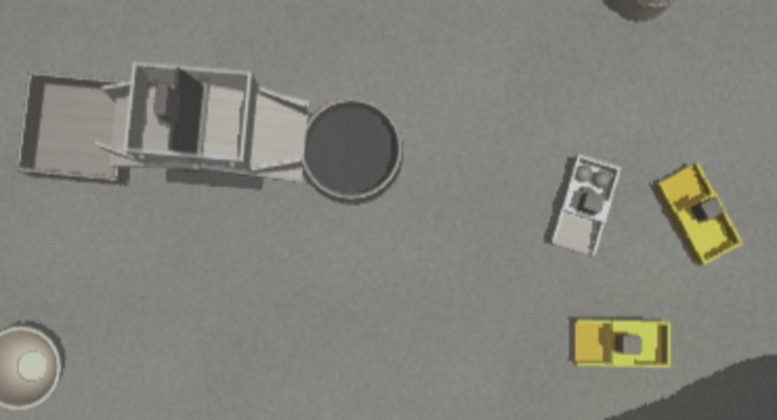

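The aluminium scoop with the balls is at top (369,207) and its handle at about (371,206). The look-alikes are the yellow scoops at (422,212) and (386,273). The jar is at (257,181), the tray at (125,170) and the flap tab at about (168,155). Next I'll measure these.

```bash
cat > h.py <<'E'
import numpy as np, cv2
from cell import monitor, read_camera, camera_info, env, look_for
def cloud(n,d):
    i=camera_info(n);K=i["camera_matrix"];R=i["R"];t=i["t"]
    v,u=np.mgrid[0:d.shape[0],0:d.shape[1]]
    c=np.stack([(u-K[0,2])/K[0,0]*d,(v-K[1,2])/K[1,1]*d,d],-1)
    return (c-t)@R
def proj(n,X):
    i=camera_info(n);c=np.asarray(X)@i["R"].T+i["t"];p=c@i["camera_matrix"].T
    return p[...,:2]/p[...,2:]
def rect(P):  # P Nx2 mm
    return cv2.minAreaRect((P*1000).astype(np.float32))
E
python3 - <<'E'
from h import *
d=np.load("pics/top0.npy");W=cloud("top",d)
def sub(u0,u1,v0,v1): 
    w=W[v0:v1,u0:u1].reshape(-1,3);return w
s=sub(345,395,178,238);print("bench z",np.median(s[:,2]))
b=s[s[:,2]>0.012];print("scoop",rect(b[:,:2]), b[:,2].max())
hd=s[s[:,2]>0.06];print("handle",len(hd),hd.mean(0),rect(hd[:,:2]),np.sort(hd[:,2])[-5:])
m=sub(130,240,130,200);r=m[(m[:,2]>0.19)&(m[:,2]<0.21)];print("rim",len(r),rect(r[:,:2]),np.median(r[:,2]))
t=m[m[:,2]>0.215];print("tab",len(t),t.mean(0),rect(t[:,:2]),t[:,2].max())
t=m[m[:,2]>0.245];print("tabtop",len(t),t.mean(0),rect(t[:,:2]),t[:,2].max())
j=sub(225,290,148,212);j=j[(j[:,2]>0.05)&(j[:,2]<.068)];print("jar",len(j),cv2.minEnclosingCircle((j[:,:2]*1000).astype(np.float32)))
d=np.load("pics/scene0.npy");W=cloud("scene",d)
m=sub(300,420,180,260);t=m[(m[:,2]>0.22)];print("tab scene",len(t),t.mean(0),rect(t[:,:2]),t[:,2].max())
r=m[(m[:,2]>0.19)&(m[:,2]<0.205)];print("rim",rect(r[:,:2]))
s=sub(160,210,235,295);hd=s[(s[:,2]>0.055)&(s[:,2]<.1)];print("handle",len(hd),hd.mean(0),rect(hd[:,:2]),hd[:,2].max())
s=s[s[:,2]>.012];print(rect(s[:,:2]))
E
python3 - <<'E'
import cv2
a=cv2.imread("pics/scene0.png")
cv2.imwrite("pics/scene0c.png",cv2.resize(a[170:310,100:470],None,fx=2.1,fy=2.1,interpolation=cv2.INTER_CUBIC))
a=cv2.imread("pics/top0.png")
cv2.imwrite("pics/top0d.png",cv2.resize(a[175:245,335:405],None,fx=8,fy=8,interpolation=cv2.INTER_CUBIC))
E
```

```text
bench z 0.0008987147734336125
scoop ((442.083984375, -230.61708068847656), (95.3985595703125, 303.3313293457031), 40.46454620361328) 1.2682161165053507
handle 107 [ 0.48492772 -0.27145196  0.24291114] ((439.1206359863281, -202.40557861328125), (26.266311645507812, 262.9404296875), 32.311519622802734) [1.26821612 1.26821612 1.26821612 1.26821612 1.26821612]
rim 530 ((568.0467529296875, 114.96189880371094), (117.3315658569336, 88.7697525024414), 86.59298706054688) 0.1984045061627246
tab 261 [0.54762055 0.10321435 0.35029743] ((474.1159973144531, 39.698509216308594), (306.5007019042969, 54.814842224121094), 42.63981246948242) 1.2682161165053507
tabtop 144 [0.53171122 0.08707344 0.45101716] ((473.7596435546875, 31.89935302734375), (297.26898193359375, 28.61592674255371), 45.57939147949219) 1.2682161165053507
jar 274 ((552.5429077148438, -35.4481315612793), 61.45712661743164)
tab scene 238 [0.65210835 0.08319307 0.32646548] ((838.6996459960938, -8.783340454101562), (23.961441040039062, 632.84716796875), 63.31587600708008) 0.8298121232746295
rim ((569.3818359375, 113.72969055175781), (118.05069732666016, 91.8454818725586), 86.25184631347656)
handle 112 [ 0.50850334 -0.30387354  0.07163164] ((505.6366271972656, -304.2936096191406), (19.279874801635742, 21.397663116455078), 72.45428466796875) 0.08078550442956298
((787.1198120117188, -259.8460693359375), (680.8045654296875, 88.8078384399414), 9.200785636901855)
```

View pics/scene0c.png

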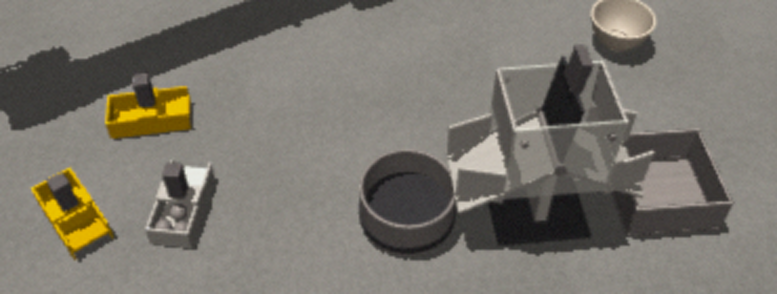

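View pics/top0d.png

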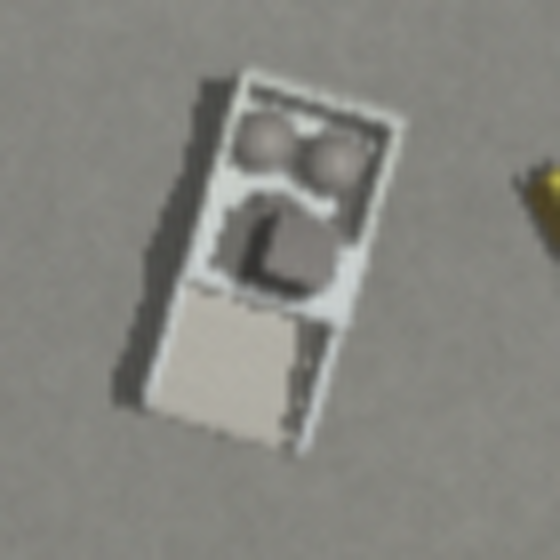

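The aluminium scoop's back, with the balls, points away from the robot at the upper end. Its ramp points towards the robot. I'll refit with the invalid depth removed.

Run:
```python
from h import *
def run(n,boxes):
    d=np.load(f"pics/{n}0.npy");W=cloud(n,d)
    for name,(u0,u1,v0,v1),z0,z1 in boxes:
        w=W[v0:v1,u0:u1][d[v0:v1,u0:u1]>0.3];w=w[(w[:,2]>z0)&(w[:,2]<z1)]
        if len(w)<4: print(n,name,len(w));continue
        (c,sz,a)=rect(w[:,:2]);print(n,name,len(w),w.mean(0).round(4),np.round(c,1),np.round(sz,1),round(a,1),w[:,2].min().round(4),w[:,2].max().round(4))
run("top",[("scoop",(345,395,178,238),.012,.1),("scooprim",(345,395,178,238),.024,.036),("handle",(345,395,178,238),.065,.1),("rim",(130,240,130,210),.19,.206),("flap",(130,240,130,200),.21,.236),("tabtop",(130,240,130,200),.238,.3),("tabtopmost",(130,240,130,200),.25,.3),("jar",(225,290,148,212),.052,.066)])
run("scene",[("scoop",(160,210,235,295),.012,.1),("handle",(160,210,235,295),.055,.1),("rim",(300,420,180,260),.19,.205),("flap",(340,400,180,260),.215,.23),("tab",(340,400,180,260),.235,.3),("jar",(262,325,230,300),.052,.066)])
```

```text
top scoop 677 [ 0.5051 -0.3027  0.0316] [ 504.1 -303.4] [ 50.9 104.6] 74.3 0.012 0.0843
top scooprim 254 [ 0.5095 -0.3042  0.0305] [ 504.6 -303.8] [ 50.4 103.6] 74.0 0.0241 0.0358
top handle 88 [ 0.5023 -0.3021  0.0763] [ 502.6 -302.8] [20.4 20.2] 74.7 0.0651 0.0843
top rim 516 [0.5688 0.118  0.1978] [568. 115.] [117.3  88.8] 86.6 0.19 0.206
top flap 120 [0.5674 0.1233 0.2195] [568.7 124. ] [10.9 78.1] 82.5 0.21 0.2354
top tabtop 137 [0.5677 0.1277 0.2519] [568.4 128.7] [14.5 29.8] 85.4 0.2382 0.2589
top tabtopmost 104 [0.5682 0.1289 0.2545] [568.5 129.4] [12.6 29.5] 86.7 0.2502 0.2589
top jar 252 [ 0.5572 -0.0448  0.0589] [556.3 -41.2] [107.  110.7] 82.7 0.0521 0.0657
scene scoop 719 [ 0.5172 -0.3046  0.0327] [ 506.1 -305. ] [ 52.1 106.7] 73.3 0.012 0.0808
scene handle 112 [ 0.5085 -0.3039  0.0716] [ 505.6 -304.3] [19.3 21.4] 72.5 0.0553 0.0808
scene rim 605 [0.5764 0.1122 0.1967] [569.4 113.7] [118.1  91.8] 86.3 0.19 0.2046
scene flap 83 [0.5773 0.1215 0.2211] [570.7 123.2] [74.5 12. ] 2.8 0.2151 0.23
scene tab 143 [0.5743 0.1252 0.2491] [571.1 126.9] [14.5 30.6] 87.2 0.235 0.2576
scene jar 330 [ 0.561  -0.0443  0.0577] [558.9 -43. ] [107.6 113.4] 88.7 0.052 0.0637
```

Each measurement agrees with the sizes given:
- **Scoop:** 51 x 104 mm, handle at (0.503,-0.303), yaw about -16°.
- **Mouth:** centre (0.5685, 0.1145, 0.198), outside 117 x 89 mm, yaw about -3.4°.
- **Jar:** at (0.557,-0.042), on the -y side.
- **Tab:** at y 0.129 with its top at z 0.257, so it leans about 0.1 rad to +y.

The flap must therefore go to +y, towards the tray. I'll write a helper that plans rows in the tool axes.

```bash
cat >> h.py <<'E'
from scipy.spatial.transform import Rotation as Ro
def pose():
    o=monitor.get_obs();return np.array(o["tool_pos"]),Ro.from_euler("xyz",o["tool_rot"],degrees=True),o
def plan(p,rpy,cur=None):
    P,R,o=pose()
    if cur is not None: P,R=np.array(cur[0]),Ro.from_euler("xyz",cur[1],degrees=True)
    T=Ro.from_euler("xyz",rpy,degrees=True)
    rv=(R.inv()*T).as_rotvec(degrees=True); s1=R.inv().apply(np.array(p)-P)*1000; s2=T.inv().apply(np.array(p)-P)*1000
    print("t",o["time_s"],"turn",rv.round(2),"shift pre-turn",s1.round(1),"post-turn",s2.round(1),"dist",np.linalg.norm(s1).round(1))
E
python3 - <<'E'
from h import *
plan([.5695,.090,.30],[180,0,-3.4])
plan([.2176,-.612,.30],[180,0,-3.4])
plan([.5695,.090,.30],[180,0,-3.4],([.2176,-.612,.30],[180,0,-3.4]))
E
```

```text
t 0.7 turn [ 1.000e-02 -0.000e+00  2.298e+01] shift pre-turn [ 566.7 -543.9  -77.5] post-turn [ 309.4 -722.1  -77.4] dist 789.3
t 0.7 turn [ 1.000e-02 -0.000e+00  2.298e+01] shift pre-turn [ -0.1  -0.5 -77.4] post-turn [ -0.3  -0.4 -77.4] dist 77.4
t 0.7 turn [0. 0. 0.] shift pre-turn [ 309.6 -721.6   -0. ] post-turn [ 309.6 -721.6   -0. ] dist 785.3
```

Request:
{"fn": "servo_tool", "kwargs": {
  "commands": [0, 0, -26, 0, 0, 7.66, 0, 0, -26, 0, 0, 7.66, 0, 0, -26, 0, 0, 7.66, 9, -20, 0, 0, 0, 0, 16, -38, 0, 0, 0, 0, 16, -38, 0, 0, 0, 0, 16, -38, 0, 0, 0, 0, 16, -38, 0, 0, 0, 0, 16, -38, 0, 0, 0, 0, 16, -38, 0, 0, 0, 0],
  "jaw": 0,
  "newtons": 20
}}

```text
time_s: 1.7
tool_pos: [0.338, -0.3694, 0.3008]
tool_rot: [180.0, -0.0, -3.4]
force: [1.4, -0.8, 1.3]
grip_width: 0.0152
```

Run:
```python
from h import *
plan([.5695,.090,.30],[180,0,-3.4]); print(pose()[2]["qpos"].round(1))
```

```text
t 1.7 turn [ 0.04 -0.03  0.  ] shift pre-turn [ 203.9 -472.3    0.6] post-turn [ 203.9 -472.4    0.8] dist 514.5
[ 55.9  -1.  -11.2  96.3  -0.2  84.6 -48.7]
```

Request:
{"fn": "servo_tool", "kwargs": {
  "commands": [17, -39, 0, 0, 0, 0, 17, -39, 0, 0, 0, 0, 17, -39, 0, 0, 0, 0, 17, -39, 0, 0, 0, 0, 17, -39, 0, 0, 0, 0, 17, -39, 0, 0, 0, 0, 17, -39, 0, 0, 0, 0, 17, -39, 0, 0, 0, 0, 17, -39, 0, 0, 0, 0, 17, -39, 0, 0, 0, 0]
}}

```text
time_s: 2.7
tool_pos: [0.5307, 0.0097, 0.301]
tool_rot: [180.0, -0.1, -3.4]
force: [0.6, -0.7, -0.4]
grip_width: 0.0005
```

Request:
{"fn": "servo_tool", "kwargs": {
  "commands": [17, -39, 0, 0, 0, 0, 11, -28, 0, 0, 0, 0, 6, -15, 0, 0, 0, 0, 0, 0, 0, 0, 0, 0, 0, 0, 0, 0, 0, 0]
}}

```text
time_s: 3.2
tool_pos: [0.5688, 0.0875, 0.3004]
tool_rot: [180.0, 0.0, -3.4]
force: [-0.3, -0.7, 0.4]
grip_width: 0.0005
```

Run:
```python
from h import *
plan([.5695,.090,.22],[180,0,-3.4]); print(pose()[2]["qpos"].round(1))
for n in ("scene","top"):
    p,d=read_camera(n); cv2.imwrite(f"pics/{n}1.png",p[:,:,::-1])
```

```text
t 3.2 turn [0.04 0.02 0.01] shift pre-turn [ 0.6 -2.6 80.4] post-turn [ 0.5 -2.5 80.4] dist 80.4
[  24.6   11.3  -41.7   85.8    7.5   85.8 -110.5]
```

View pics/scene1.png

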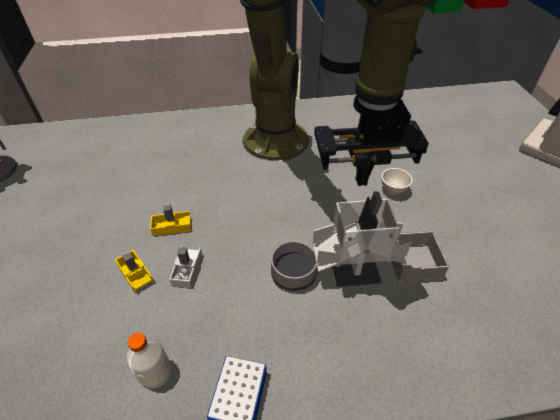

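Request:
{"fn": "servo_tool", "kwargs": {
  "commands": [0, 0, 25, 0, 0, 0, 0, 0, 30, 0, 0, 0, 0, 0, 20, 0, 0, 0, 0, 0, 5, 0, 0, 0, 0, 0, 0, 0, 0, 0]
}}

```text
time_s: 3.8
tool_pos: [0.5686, 0.0867, 0.2203]
tool_rot: [180.0, 0.0, -3.5]
force: [-0.4, -0.2, 0.2]
grip_width: 0.0003
```

Request:
{"fn": "servo_tool", "kwargs": {
  "commands": [0, -8, 0, 0, 0, 0, 0, -8, 0, 0, 0, 0, 0, -8, 0, 0, 0, 0, 0, -8, 0, 0, 0, 0, 0, -8, 0, 0, 0, 0, 0, -8, 0, 0, 0, 0, 0, -8, 0, 0, 0, 0, 0, -6, 0, 0, 0, 0, 0, 0, 0, 0, 0, 0]
}}

```text
time_s: 4.7
tool_pos: [0.5724, 0.1515, 0.2206]
tool_rot: [-180.0, 0.0, -3.3]
force: [-0.2, -0.4, 0.8]
grip_width: 0.0003
```

Run:
```python
from h import *
plan([.5695,.150,.22],[180,0,-3.4]); print(pose()[2]["qpos"].round(1),pose()[2]["force"])
for n in ("scene","top"):
    p,d=read_camera(n); cv2.imwrite(f"pics/{n}2.png",p[:,:,::-1])
p=cv2.imread("pics/scene2.png");cv2.imwrite("pics/scene2c.png",cv2.resize(p[120:300,260:460],None,fx=3,fy=3,interpolation=2))
```

```text
t 4.7 turn [-0.05  0.01  0.12] shift pre-turn [-2.8  1.7  0.6] post-turn [-2.8  1.7  0.6] dist 3.3
[  18.7   15.8  -43.1   90.7   10.9   77.8 -118.9] [-0.20407791 -0.40939689  0.83088988]
```

View pics/scene2c.png

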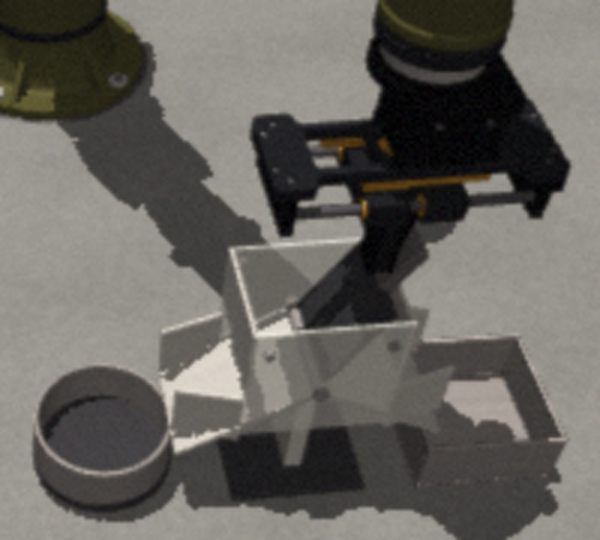

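Request:
{"fn": "servo_tool", "kwargs": {
  "commands": [0, 10, 0, 0, 0, 0, 0, 10, 0, 0, 0, 0, 0, 0, -30, 0, 0, 0, 0, 0, -30, 0, 0, 0, 30, 15, -20, 0, 0, 0, 35, 15, 0, 0, 0, 0, 0, 0, 0, 0, 0, 0]
}}

```text
time_s: 5.5
tool_pos: [0.6384, 0.0892, 0.2993]
tool_rot: [179.9, -0.0, -3.9]
force: [0.1, -1.8, -1.1]
grip_width: 0.0004
```

Run:
```python
from h import *
plan([.639,.100,.30],[180,0,-3.4]); print(pose()[2]["qpos"].round(1))
L=np.array([-50,0,23.])
for a in (5,6,8): print(a,(L-Ro.from_rotvec([0,a,0],degrees=True).apply(L)).round(2))
for n in ("scene","top"):
    p,d=read_camera(n); cv2.imwrite(f"pics/{n}3.png",p[:,:,::-1]);np.save(f"pics/{n}3.npy",d)
    W=cloud(n,d); w=W[d>.3]
    w=w[(abs(w[:,0]-.569)<.06)&(w[:,1]>.0)&(w[:,1]<.25)&(w[:,2]>.206)&(w[:,2]<.25)]
    print(n,len(w),w.mean(0),rect(w[:,:2]),w[:,2].max())
    for z in (.21,.22,.23): 
        q=w[abs(w[:,2]-z)<.004]; print(z,len(q),q.mean(0) if len(q) else 0)
p=cv2.imread("pics/scene3.png");cv2.imwrite("pics/scene3c.png",cv2.resize(p[120:300,260:460],None,fx=3,fy=3,interpolation=2))
```

```text
t 5.5 turn [ 0.11 -0.05 -0.51] shift pre-turn [ -0.1 -10.8  -0.7] post-turn [  0.  -10.8  -0.7] dist 10.9
[  19.8   20.8  -40.7   75.8   13.5   88.2 -113.4]
5 [-2.19  0.   -4.27]
6 [-2.68  0.   -5.1 ]
8 [-3.69  0.   -6.73]
scene 264 [0.5760517  0.16417782 0.2259777 ] ((568.1889038085938, 166.2971649169922), (29.303146362304688, 45.13985824584961), 85.8642578125) 0.2421096453249497
0.21 49 [0.57540398 0.15546847 0.21016435]
0.22 52 [0.57612643 0.16053115 0.22022638]
0.23 52 [0.5776273  0.16563298 0.23000106]<stdin>:9: RuntimeWarning: Mean of empty slice.
  ret = um.true_divide(
Traceback (most recent call last):
ValueError: zero-size array to reduction operation maximum which has no identity
```

The lean measures about 0.47–0.54 rad, which is too close to 0.45. I'll push it again up to the stop, but first try the pour tilt here in free air to check reach.

Request:
{"fn": "servo_tool", "kwargs": {
  "commands": [0, -11, -10, 0, 0, 0, -2.7, 0, -5, 0, 6, 0, -2.7, 0, -5, 0, 6, 0, -2.7, 0, -5, 0, 6, 0, -2.7, 0, -5, 0, 6, 0, -2.7, 0, -5, 0, 6, 0, -2.7, 0, -5, 0, 6, 0, -2.7, 0, -5, 0, 6, 0, -2.7, 0, -5, 0, 6, 0, 0, 0, 0, 0, 0, 0]
}}

```text
time_s: 6.6
tool_pos: [0.6034, 0.1115, 0.338]
tool_rot: [179.5, -43.7, -3.0]
force: [-0.2, 0.8, 0.8]
grip_width: 0.0003
```

Run:
```python
from h import *
P,R,o=pose();print(P,R.as_matrix().round(3),o["qpos"].round(1))
p,d=read_camera("scene"); cv2.imwrite("pics/scene4.png",p[:,:,::-1])
p=cv2.imread("pics/scene4.png");cv2.imwrite("pics/scene4c.png",cv2.resize(p[60:310,240:480],None,fx=2.4,fy=2.4,interpolation=2))
```

```text
[0.60344699 0.11153282 0.33804002] [[ 0.722 -0.058  0.69 ]
 [-0.037 -0.998 -0.045]
 [ 0.691  0.007 -0.723]] [   7.3  -17.3  -25.4  116.3   13.7   39.4 -120.4]
```

View pics/scene4c.png

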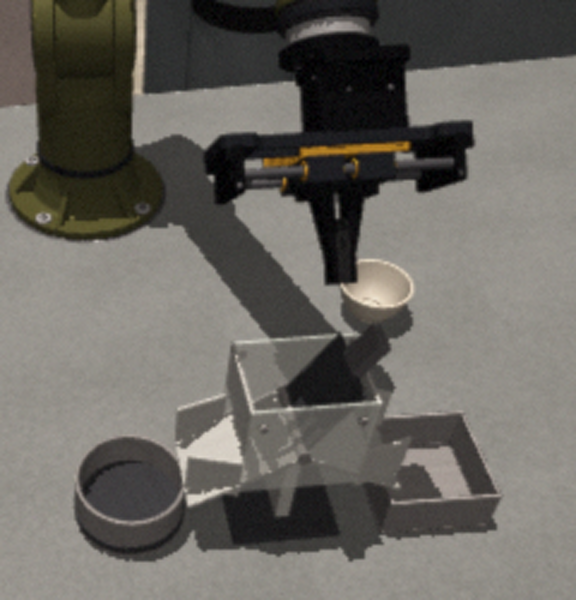

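Request:
{"fn": "servo_tool", "kwargs": {
  "commands": [-7, 0, 7, 0, 0, 0, -7, 0, 7, 0, 0, 0, -7, 0, 7, 0, 0, 0, -7, 0, 7, 0, 0, 0, 0, 0, 0, 0, 0, 0]
}}

```text
time_s: 7.15
tool_pos: [0.6043, 0.1041, 0.2977]
tool_rot: [179.4, -43.7, -3.6]
force: [0.2, 0.9, 0.2]
grip_width: 0.0004
```

Run:
```python
from h import *
P,R,o=pose();print(P,R.as_matrix().round(3),o["qpos"].round(2))
L=np.array([-50,0,23.]); print("lip",P*1000+R.apply(L))
```

```text
[0.60434652 0.10410651 0.29772205] [[ 0.722 -0.07   0.688]
 [-0.045 -0.998 -0.054]
 [ 0.691  0.008 -0.723]] [   9.42  -16.09  -27.42  119.87   16.12   34.97 -123.55]
lip [584.08823789 105.13947842 246.56020245]
```

Request:
{"fn": "servo_tool", "kwargs": {
  "commands": [-8, 0, 8, 0, 0, 0, -8, 0, 8, 0, 0, 0, -7, 0, 7, 0, 0, 0, -1.7, 0, -3.5, 0, 4, 0, -1.7, 0, -3.5, 0, 4, 0, 0, 0, 0, 0, 0, 0, 0, 0, 0, 0, 0, 0]
}}

```text
time_s: 7.85
tool_pos: [0.5979, 0.1054, 0.27]
tool_rot: [179.1, -49.5, -3.3]
force: [-0.2, 0.9, 0.0]
grip_width: 0.0006
```

Run:
```python
from h import *
P,R,o=pose();print(P,R.as_matrix().round(3),o["qpos"].round(2))
L=np.array([-50,0,23.]); print("lip",P*1000+R.apply(L))
```

```text
[0.59794018 0.1053714  0.27001152] [[ 0.648 -0.069  0.759]
 [-0.037 -0.998 -0.059]
 [ 0.761  0.01  -0.649]] [   0.97  -17.2   -22.88  127.63   33.36   27.02 -141.75]
lip [582.99591539 105.89390723 217.04553212]
```

Request:
{"fn": "servo_tool", "kwargs": {
  "commands": [20, 0, -17, 0, 0, 0, 20, 0, -17, 0, 0, 0, 0, 0, 0, 0, -8.2, 0, 0, 0, 0, 0, -8.2, 0, 0, 0, 0, 0, -8.2, 0, 0, 0, 0, 0, -8.2, 0, 0, 0, 0, 0, -8.2, 0, 0, 0, 0, 0, -8.2, 0, 0, 0, 0, 0, 0, 0, 0, 0, 0, 0, 0, 0]
}}

```text
time_s: 8.85
tool_pos: [0.6079, 0.1074, 0.3099]
tool_rot: [179.4, -0.2, -4.3]
force: [-0.9, 0.1, -0.0]
grip_width: 0.0006
```

Run:
```python
from h import *
P,R,o=pose();print(P,o["tool_rot"].round(2),o["qpos"].round(2))
plan([.570,.115,P[2]],[180,0,-3.4])
```

```text
[0.60785156 0.10742117 0.30987939] [179.36  -0.21  -4.31] [ -18.83   12.77    7.24   80.41   -0.93   86.91 -106.03]
t 8.85 turn [ 0.64 -0.2  -0.91] shift pre-turn [-38.3  -4.7  -0.2] post-turn [-38.2  -5.3  -0. ] dist 38.6
```

Request:
{"fn": "servo_tool", "kwargs": {
  "commands": [-19, -2, 0, 0.6, 0, -0.9, -19, -2, 0, 0, 0, 0, 0, 0, 25, 0, 0, 0, 0, 0, 35, 0, 0, 0, 0, 0, 25, 0, 0, 0, 0, 0, 5, 0, 0, 0, 0, 0, 0, 0, 0, 0]
}}

```text
time_s: 9.55
tool_pos: [0.5687, 0.1144, 0.2222]
tool_rot: [180.0, -0.4, -3.3]
force: [0.4, 1.0, 0.6]
grip_width: 0.0004
```

Request:
{"fn": "servo_tool", "kwargs": {
  "commands": [0, -10, 0, 0, 0, 0, 0, -10, 0, 0, 0, 0, 0, -10, 0, 0, 0, 0, 0, -6, 0, 0, 0, 0, 0, 0, 0, 0, 0, 0]
}}

```text
time_s: 10.05
tool_pos: [0.5713, 0.1522, 0.2212]
tool_rot: [179.9, -0.3, -3.2]
force: [-0.1, -0.3, 0.1]
grip_width: 0.0005
```

Request:
{"fn": "servo_tool", "kwargs": {
  "commands": [0, -3, 0, 0, 0, 0, 0, 0, 0, 0, 0, 0]
}}

```text
time_s: 10.25
tool_pos: [0.5716, 0.1532, 0.221]
tool_rot: [179.9, -0.3, -3.4]
force: [-0.9, 0.0, 0.5]
grip_width: 0.0006
```

Request:
{"fn": "servo_tool", "kwargs": {
  "commands": [0, -3, 0, 0, 0, 0, 0, 0, 0, 0, 0, 0]
}}

```text
time_s: 10.45
tool_pos: [0.5718, 0.1563, 0.2211]
tool_rot: [179.9, -0.3, -3.4]
force: [-0.9, 0.6, 0.4]
grip_width: 0.0009
```

Request:
{"fn": "servo_tool", "kwargs": {
  "commands": [0, -3, 0, 0, 0, 0, 0, 0, 0, 0, 0, 0]
}}

```text
time_s: 10.65
tool_pos: [0.5719, 0.1596, 0.2211]
tool_rot: [179.9, -0.3, -3.3]
force: [0.0, -0.4, 0.8]
grip_width: 0.0005
```

Request:
{"fn": "servo_tool", "kwargs": {
  "commands": [0, -2, 0, 0, 0, 0, 0, 0, 0, 0, 0, 0]
}}

```text
time_s: 10.85
tool_pos: [0.572, 0.1615, 0.2211]
tool_rot: [179.9, -0.3, -3.3]
force: [-0.2, -0.9, -0.8]
grip_width: 0.0006
```

Request:
{"fn": "servo_tool", "kwargs": {
  "commands": [0, -2, 0, 0, 0, 0, 0, 0, 0, 0, 0, 0]
}}

```text
time_s: 11.05
tool_pos: [0.5722, 0.1621, 0.2211]
tool_rot: [179.8, -0.3, -3.4]
force: [-0.9, -3.2, 0.8]
grip_width: 0.0002
```

Request:
{"fn": "servo_tool", "kwargs": {
  "commands": [0, -2, 0, 0, 0, 0, 0, 0, 0, 0, 0, 0]
}}

```text
time_s: 11.25
tool_pos: [0.5722, 0.1622, 0.221]
tool_rot: [179.7, -0.2, -3.5]
force: [-1.6, -5.7, 2.0]
grip_width: 0.0006
```

Run:
```python
from h import *
P,R,o=pose();print(P,o["qpos"].round(2),o["force"])
p,d=read_camera("scene"); cv2.imwrite("pics/scene5.png",p[:,:,::-1])
p=cv2.imread("pics/scene5.png");cv2.imwrite("pics/scene5c.png",cv2.resize(p[120:290,290:450],None,fx=3.5,fy=3.5,interpolation=2))
```

```text
[0.57221378 0.16224945 0.2210242 ] [ -22.68   11.53    4.67   91.84   -0.54   76.58 -111.45] [-1.6304175  -5.73555235  2.02834593]
```

View pics/scene5c.png

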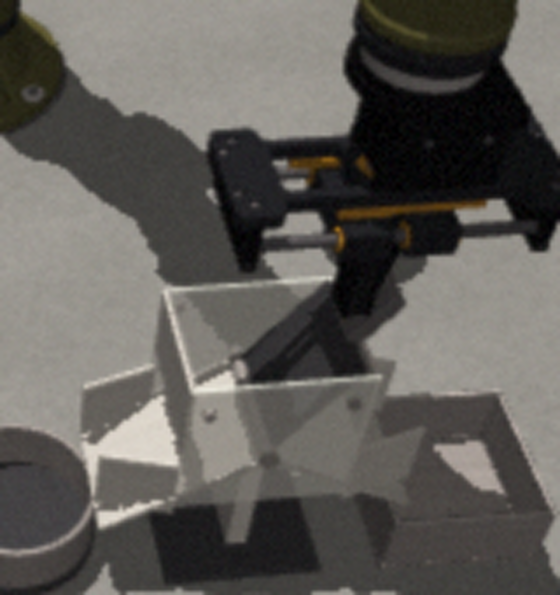

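The flap is hard on its stop at 5.7 N reaction, so it's right over. I'll back off and go to the scoop.

Request:
{"fn": "servo_tool", "kwargs": {
  "commands": [0, 10, 0, 0, 0, 0, 0, 15, -10, 0, 0, 0, 0, 5, -35, 0, 0, 0, 0, 5, -35, 0, 0, 0, 0, 20, 0, 0, 0, 6.3, 0, 40, 0, 0, 0, 6.3, 0, 45, 0, 0, 0, 0, 0, 45, 0, 0, 0, 0, 0, 45, 0, 0, 0, 0, 0, 45, 0, 0, 0, 0]
}}

```text
time_s: 12.3
tool_pos: [0.5118, -0.1042, 0.3025]
tool_rot: [-180.0, -0.4, -16.0]
force: [1.0, -0.2, -0.4]
grip_width: 0.0007
```

Run:
```python
from h import *
P,R,o=pose();print(P,o["qpos"].round(2),o["force"])
plan([.503,-.303,.15],[180,0,-16])
d=read_camera("scene")[1];W=cloud("scene",d); w=W[d>.3]
w=w[(abs(w[:,0]-.569)<.06)&(w[:,1]>.12)&(w[:,1]<.25)&(w[:,2]>.206)&(w[:,2]<.26)]
print(len(w),w[:,2].max(),np.polyfit(w[:,2],w[:,1],1))
```

```text
[ 0.51179115 -0.10416875  0.30252922] [ -8.33   0.44  17.09  94.73  -0.11  84.44 -97.2 ] [ 0.95895105 -0.16727004 -0.38299408]
t 12.3 turn [-0.04 -0.41  0.03] shift pre-turn [ 45.1 193.7 152.7] post-turn [ 46.4 193.6 152.5] dist 250.8
249 0.23758290356785305 [0.71444033 0.01252647]
```

The flap's slope now gives about 0.6 rad. I'll move on to above the scoop with the jaws open.

Request:
{"fn": "servo_tool", "kwargs": {
  "commands": [8, 36, 20, 0, -0.4, 0, 8, 36, 25, 0, 0, 0, 8, 36, 25, 0, 0, 0, 8, 36, 25, 0, 0, 0, 8, 30, 25, 0, 0, 0, 5, 19, 25, 0, 0, 0, 0, 0, 7, 0, 0, 0, 0, 0, 0, 0, 0, 0],
  "jaw": 60
}}

```text
time_s: 13.15
tool_pos: [0.5021, -0.2995, 0.149]
tool_rot: [-180.0, 0.2, -16.0]
force: [0.8, 1.2, -0.0]
grip_width: 0.0551
```

Run:
```python
from h import *
P,R,o=pose();print(P,o["qpos"].round(2),o["force"],o["grip_width"])
plan([.503,-.303,.040],[180,0,-16])
for n in ("scene","top"):
    p,d=read_camera(n); cv2.imwrite(f"pics/{n}6.png",p[:,:,::-1])
p=cv2.imread("pics/scene6.png");cv2.imwrite("pics/scene6c.png",cv2.resize(p[150:310,100:280],None,fx=3.5,fy=3.5,interpolation=2))
```

```text
[ 0.50206983 -0.29949247  0.14895535] [  5.28  13.99  26.61  98.94  -6.62  68.83 -72.38] [ 0.79320849  1.15306612 -0.02112273] 0.055079178809154514
t 13.15 turn [-0.02  0.2   0.  ] shift pre-turn [  2.2   3.1 108.9] post-turn [  1.9   3.1 109. ] dist 109.0
```

View pics/scene6c.png

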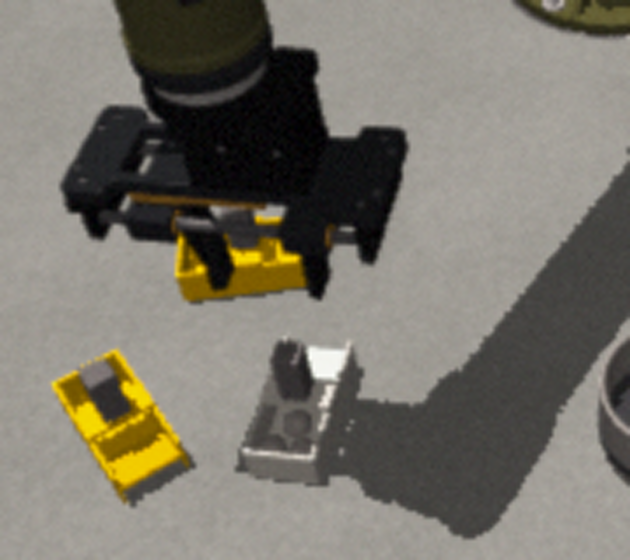

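Request:
{"fn": "servo_tool", "kwargs": {
  "commands": [1, 3, 20, 0, 0, 0, 1, 0, 30, 0, 0, 0, 0, 0, 25, 0, 0, 0, 0, 0, 15, 0, 0, 0, 0, 0, 10, 0, 0, 0, 0, 0, 9, 0, 0, 0, 0, 0, 0, 0, 0, 0, 0, 0, 0, 0, 0, 0],
  "jaw": 45
}}

```text
time_s: 14.05
tool_pos: [0.5041, -0.3038, 0.0414]
tool_rot: [179.9, 0.0, -15.9]
force: [0.2, -0.0, 0.0]
grip_width: 0.0452
```

Run:
```python
from h import *
P,R,o=pose();print(P,o["qpos"].round(2),o["force"],o["grip_width"])
plan([.503,-.303,.040],[180,0,-16])
for n in ("scene","top"):
    p,d=read_camera(n); cv2.imwrite(f"pics/{n}7.png",p[:,:,::-1])
p=cv2.imread("pics/scene7.png");cv2.imwrite("pics/scene7c.png",cv2.resize(p[190:310,120:260],None,fx=4,fy=4,interpolation=2))
```

```text
[ 0.50407837 -0.30383844  0.04135264] [  7.09  20.99  25.4  104.11 -10.45  57.22 -69.24] [ 0.1586965  -0.03731561  0.01996875] 0.04516712120303407
t 14.05 turn [0.06 0.03 0.06] shift pre-turn [-1.3 -0.5  1.4] post-turn [-1.3 -0.5  1.4] dist 1.9
```

View pics/scene7c.png

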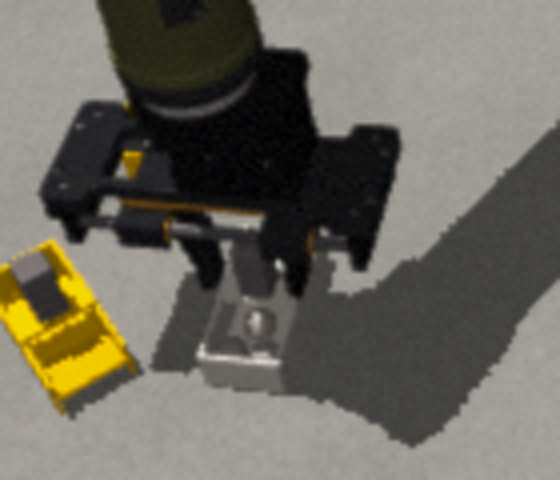

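The fingers straddle the handle on the aluminium scoop, so I'll close and lift.

Request:
{"fn": "servo_tool", "kwargs": {
  "commands": [-1, 0, 1, 0, 0, 0, 0, 0, 0, 0, 0, 0, 0, 0, 0, 0, 0, 0, 0, 0, 0, 0, 0, 0, 0, 0, 0, 0, 0, 0, 0, 0, 0, 0, 0, 0, 0, 0, 0, 0, 0, 0],
  "jaw": 0,
  "newtons": 55
}}

```text
time_s: 14.85
tool_pos: [0.5026, -0.3032, 0.0396]
tool_rot: [180.0, 0.1, -15.9]
force: [-0.4, 0.1, 1.5]
grip_width: 0.0189
```

Request:
{"fn": "servo_tool", "kwargs": {
  "commands": [0, 0, -4, 0, 0, 0, 0, 0, -10, 0, 0, 0, 0, 0, -18, 0, 0, 0, 0, 0, -18, 0, 0, 0, 0, 0, -10, 0, 0, 0, 0, 0, 0, 0, 0, 0]
}}

```text
time_s: 15.45
tool_pos: [0.5037, -0.304, 0.1015]
tool_rot: [179.9, -0.1, -16.0]
force: [0.4, 0.2, -2.7]
grip_width: 0.0196
```

Run:
```python
from h import *
P,R,o=pose();print(P,o["tool_rot"],o["qpos"].round(2),o["force"],o["grip_width"])
for n in ("scene","top"):
    p,d=read_camera(n); cv2.imwrite(f"pics/{n}8.png",p[:,:,::-1])
    np.save(f"pics/{n}8.npy",d)
p=cv2.imread("pics/scene8.png");cv2.imwrite("pics/scene8c.png",cv2.resize(p[170:310,120:260],None,fx=4,fy=4,interpolation=2))
```

```text
[ 0.50368781 -0.30395574  0.10146045] [ 1.79925894e+02 -9.38498951e-02 -1.59544236e+01] [  6.04  16.84  26.36 101.5   -8.22  63.45 -70.86] [ 0.35324591  0.24032634 -2.66605686] 0.01957752003124152
```

View pics/scene8c.png

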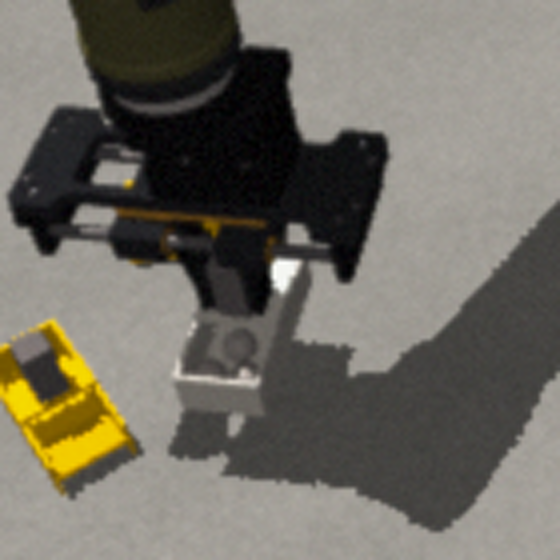

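Gripped at 19.6 mm opening, with the scoop level and the balls still in it. I'll carry it gently to the chute.

Run:
```python
from h import *
c=([.5037,-.304,.1015],[180,0,-16])
plan([.5037,-.304,.30],[180,0,-3.4],c)
plan([.639,.100,.30],[180,0,-3.4],([.5037,-.304,.30],[180,0,-3.4]))
```

```text
t 15.55 turn [  0.    0.  -12.6] shift pre-turn [  -0.     0.  -198.5] post-turn [   0.     0.  -198.5] dist 198.5
t 15.55 turn [0. 0. 0.] shift pre-turn [ 111.1 -411.3   -0. ] post-turn [ 111.1 -411.3   -0. ] dist 426.1
```

Request:
{"fn": "servo_tool", "kwargs": {
  "commands": [0, 0, -10, 0, 0, 0, 0, 0, -20, 0, 0, -2, 0, 0, -30, 0, 0, -3, 0, 0, -30, 0, 0, -3, 0, 0, -30, 0, 0, -2.6, 0, 0, -30, 0, 0, -2, 0, 0, -25, 0, 0, 0, 0, 0, -15, 0, 0, 0, 0, 0, -8, 0, 0, 0, 0, 0, 0, 0, 0, 0]
}}

```text
time_s: 16.55
tool_pos: [0.5032, -0.3033, 0.2979]
tool_rot: [180.0, 0.1, -3.4]
force: [0.4, 0.1, -3.2]
grip_width: 0.0196
```

Run:
```python
from h import *
P,R,o=pose();print(P,o["tool_rot"],o["qpos"].round(2),o["force"],o["grip_width"])
plan([.639,.100,.30],[180,0,-3.4])
```

```text
[ 0.50318492 -0.30332031  0.29785142] [ 1.79957185e+02  8.43758199e-02 -3.35566876e+00] [  5.86   9.56  26.01  86.44  -4.11  85.02 -61.43] [ 0.39544978  0.0578433  -3.24733729] 0.019637335650782572
t 16.55 turn [0.04 0.08 0.04] shift pre-turn [ 112.  -410.6   -2.6] post-turn [ 111.7 -410.7   -2.1] dist 425.6
```

Request:
{"fn": "servo_tool", "kwargs": {
  "commands": [2, -8, 0, 0, 0, 0, 4, -16, 0, 0, 0, 0, 7, -24, 0, 0, 0, 0, 9, -32, 0, 0, 0, 0, 10, -36, 0, 0, 0, 0, 10, -36, 0, 0, 0, 0, 10, -36, 0, 0, 0, 0, 10, -36, 0, 0, 0, 0, 10, -36, 0, 0, 0, 0, 10, -36, 0, 0, 0, 0]
}}

```text
time_s: 17.55
tool_pos: [0.6016, -0.01, 0.2954]
tool_rot: [180.0, 0.3, -3.3]
force: [0.9, 0.0, -2.9]
grip_width: 0.0197
```

Request:
{"fn": "servo_tool", "kwargs": {
  "commands": [10, -36, 0, 0, 0, 0, 7, -28, 0, 0, 0, 0, 6, -22, 0, 0, 0, 0, 4, -15, 0, 0, 0, 0, 2, -9, 0, 0, 0, 0, 1, -5, 0, 0, 0, 0, 0, 0, 0, 0, 0, 0, 0, 0, 0, 0, 0, 0]
}}

```text
time_s: 18.35
tool_pos: [0.6388, 0.099, 0.2973]
tool_rot: [179.9, 0.1, -3.5]
force: [0.2, -0.2, -3.0]
grip_width: 0.0196
```

Run:
```python
from h import *
P,R,o=pose();print(P,o["tool_rot"],o["qpos"].round(2),o["force"],o["grip_width"])
plan([.639,.100,.30],[180,0,-3.4])
p,d=read_camera("scene"); cv2.imwrite("pics/scene9.png",p[:,:,::-1])
cv2.imwrite("pics/scene9c.png",cv2.resize(cv2.imread("pics/scene9.png")[100:300,290:470],None,fx=3,fy=3,interpolation=2))
L=np.array([-50,0,23.6])
print("lip",P*1000+R.apply(L),proj("scene",P+R.apply(L)/1000))
```

```text
[0.63879544 0.09899026 0.2972501 ] [ 1.79923824e+02  1.07330657e-01 -3.45780999e+00] [ -19.26   16.7    10.45   77.16   -2.94   86.53 -102.52] [ 0.17807651 -0.20572699 -3.03606143] 0.019630547052745025
t 18.35 turn [ 0.08  0.11 -0.06] shift pre-turn [ 0.1 -1.  -2.8] post-turn [ 0.1 -1.  -2.7] dist 2.9
lip [588.84053001 101.97727835 273.74382787] [369.46082776 197.06245276]
```

View pics/scene9c.png

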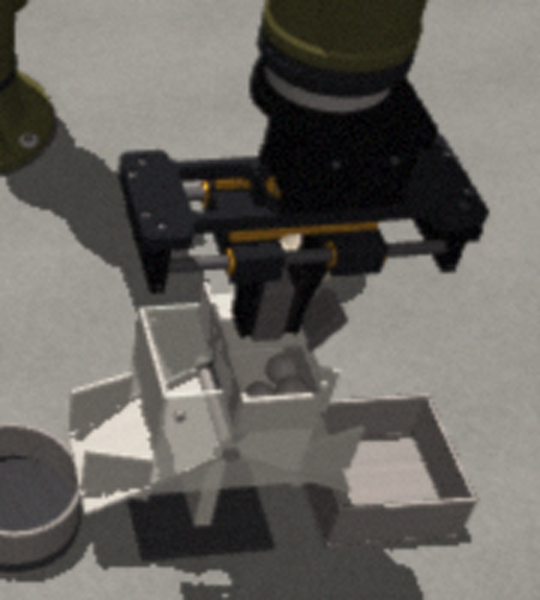

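Balls still aboard, with the lip over the mouth about 20 mm inside the far wall. I'll tilt 15° about the lip, then lower it.

Request:
{"fn": "servo_tool", "kwargs": {
  "commands": [-2.2, 0, -4.3, 0, 5, 0, -2.2, 0, -4.3, 0, 5, 0, -2.2, 0, -4.3, 0, 5, 0, -4, 0, 14, 0, 0, 0, -4, 0, 15, 0, 0, 0, -4, 0, 15, 0, 0, 0, -3, 0, 11, 0, 0, 0, 0, 0, 0, 0, 0, 0, 0, 0, 0, 0, 0, 0]
}}

```text
time_s: 19.3
tool_pos: [0.6311, 0.1005, 0.2521]
tool_rot: [179.9, -14.8, -3.4]
force: [0.8, -0.4, -2.4]
grip_width: 0.0194
```

Run:
```python
from h import *
P,R,o=pose();print(P,o["tool_rot"],o["qpos"].round(2),o["force"],o["grip_width"])
p,d=read_camera("scene"); cv2.imwrite("pics/scene10.png",p[:,:,::-1])
cv2.imwrite("pics/scene10c.png",cv2.resize(cv2.imread("pics/scene10.png")[100:300,290:470],None,fx=3,fy=3,interpolation=2))
L=np.array([-50,0,23.6])
print("lip",P*1000+R.apply(L),proj("scene",P+R.apply(L)/1000))
```

```text
[0.63109974 0.10052793 0.25212075] [179.94800793 -14.84350216  -3.37750961] [ -22.66    5.29    9.29   96.82    3.87   63.81 -108.18] [ 0.77766485 -0.43964145 -2.38668227] 0.019397834413178383
lip [588.88630719 102.9977841  216.49932428] [365.55349694 216.42365976]
```

View pics/scene10c.png

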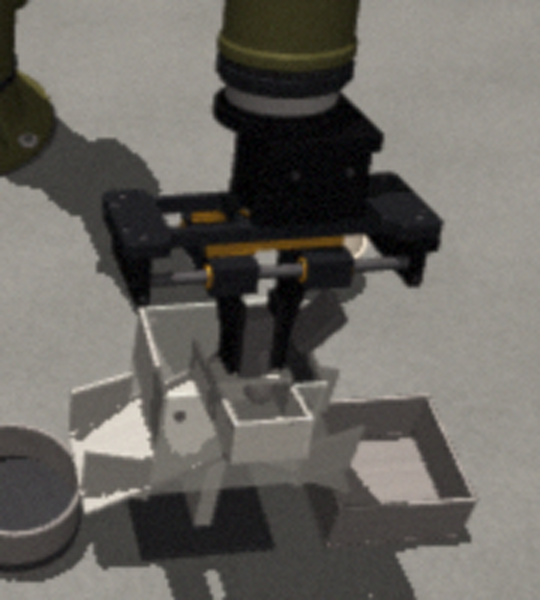

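Request:
{"fn": "servo_tool", "kwargs": {
  "commands": [-1.1, 0, -2.2, 0, 2.5, 0, -1.1, 0, -2.2, 0, 2.5, 0, -1.1, 0, -2.2, 0, 2.5, 0, -1.1, 0, -2.2, 0, 2.5, 0, -1.1, 0, -2.2, 0, 2.5, 0, -1.1, 0, -2.2, 0, 2.5, 0, -1.1, 0, -2.2, 0, 2.5, 0, -1.1, 0, -2.2, 0, 2.5, 0, -1.1, 0, -2.2, 0, 2.5, 0, 0, 0, 0, 0, 0, 0]
}}

```text
time_s: 20.35
tool_pos: [0.6129, 0.1022, 0.2668]
tool_rot: [180.0, -37.4, -3.3]
force: [-0.8, -0.6, -2.3]
grip_width: 0.0195
```

```bash
cat > look.py <<'E'
import sys
from h import *
k=sys.argv[1]
P,R,o=pose();print(o["time_s"],P,o["tool_rot"].round(1),o["qpos"].round(2),o["force"].round(1),o["grip_width"])
for n in ("scene","top"):
    p,d=read_camera(n); cv2.imwrite(f"pics/{n}{k}.png",p[:,:,::-1]); np.save(f"pics/{n}{k}.npy",d)
a=cv2.resize(cv2.imread(f"pics/scene{k}.png")[120:300,260:450],None,fx=3,fy=3,interpolation=2)
b=cv2.imread(f"pics/top{k}.png")[130:230,130:300]
b=cv2.resize(b,None,fx=1.3,fy=1.3,interpolation=2);a[:b.shape[0],:b.shape[1]]=b
cv2.imwrite(f"pics/l{k}.png",a)
L=np.array([-50,0,23.6]); print("lip",P*1000+R.apply(L))
E
python3 look.py 11
```

```text
20.35 [0.61293936 0.10224827 0.26682979] [180.  -37.4  -3.3] [ -24.08  -10.73    3.42  117.66   23.32   40.39 -127.3 ] [-0.8 -0.6 -2.3] 0.01952401913831927
lip [587.62610215 103.70785491 217.6966222 ]
```

View pics/l11.png

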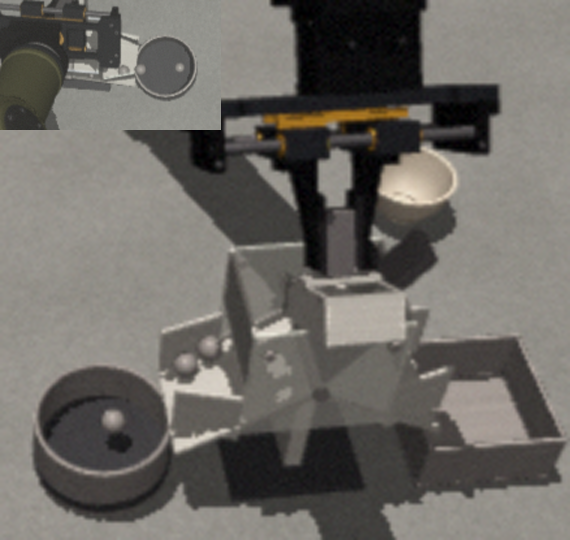

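All three balls are already out: one is over the jar and two are on the -y ramp. I'll wait for them to settle.

Request:
{"fn": "servo_tool", "kwargs": {
  "commands": [0, 0, 0, 0, 0, 0, 0, 0, 0, 0, 0, 0, 0, 0, 0, 0, 0, 0, 0, 0, 0, 0, 0, 0, 0, 0, 0, 0, 0, 0, 0, 0, 0, 0, 0, 0]
}}

```text
time_s: 21.05
tool_pos: [0.6137, 0.102, 0.266]
tool_rot: [180.0, -37.4, -3.3]
force: [0.1, -0.0, -1.7]
grip_width: 0.0194
```

```bash
python3 look.py 12
```

```text
21.05 [0.61366637 0.10204309 0.26604162] [180.  -37.4  -3.3] [ -24.09  -10.58    3.47  117.6    23.33   40.36 -127.3 ] [ 0.1 -0.  -1.7] 0.01935057410706053
lip [588.3038019  103.49633573 216.93369239]
```

View pics/l12.png

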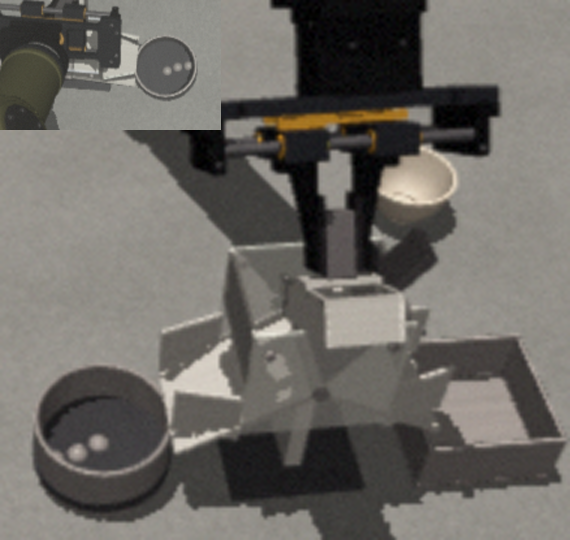

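All three balls lie in the jar (top inset and scene). Next I'll raise, level the scoop and carry it back to its old place.

Request:
{"fn": "servo_tool", "kwargs": {
  "commands": [8, 0, -10, 0, 0, 0, 14, 0, -19, 0, 0, 0, 14, 0, -19, 0, 0, 0, 6, 0, -8, 0, 0, 0, 0, 0, 0, 0, -7.5, 0, 0, 0, 0, 0, -7.5, 0, 0, 0, 0, 0, -7.5, 0, 0, 0, 0, 0, -7.5, 0, 0, 0, 0, 0, -7.5, 0, 0, 0, 0, 0, 0, 0]
}}

```text
time_s: 22.15
tool_pos: [0.6159, 0.1015, 0.3314]
tool_rot: [179.7, 0.5, -3.4]
force: [-0.4, -0.0, -4.0]
grip_width: 0.0194
```

Run:
```python
from h import *
P,R,o=pose();print(P,o["tool_rot"].round(2),o["qpos"].round(1),o["force"])
plan([.503,-.303,P[2]],[180,0,-16])
```

```text
[0.6158525  0.10153768 0.33142192] [179.74   0.49  -3.45] [ -22.5   14.1   13.4   76.7   -3.1   90.1 -102.9] [-0.39744074 -0.01895186 -4.04730668]
t 22.15 turn [ 0.32  0.46 12.55] shift pre-turn [-88.3 410.6   2.6] post-turn [  3. 420.   0.] dist 420.0
```

Request:
{"fn": "servo_tool", "kwargs": {
  "commands": [0, 12, 0, 0.3, 0.5, 6.3, 0, 25, 0, 0, 0, 6.3, 0, 38, 0, 0, 0, 0, 0, 42, 0, 0, 0, 0, 0, 42, 0, 0, 0, 0, 0, 42, 0, 0, 0, 0, 0, 42, 0, 0, 0, 0, 0, 42, 0, 0, 0, 0, 0, 42, 0, 0, 0, 0, 0, 38, 0, 0, 0, 0]
}}

```text
time_s: 23.15
tool_pos: [0.5168, -0.252, 0.3349]
tool_rot: [-179.7, -0.6, -16.0]
force: [0.5, -1.2, -2.0]
grip_width: 0.02
```

Request:
{"fn": "servo_tool", "kwargs": {
  "commands": [0, 28, 10, 0, 0, 0, 0, 17, 20, 0, 0, 0, 0, 5, 30, 0, 0, 0, 0, 0, 40, 0, 0, 0, 0, 0, 40, 0, 0, 0, 0, 0, 25, 0, 0, 0, 0, 0, 10, 0, 0, 0, 0, 0, 0, 0, 0, 0]
}}

```text
time_s: 23.95
tool_pos: [0.5049, -0.2966, 0.1582]
tool_rot: [-179.7, -0.3, -15.9]
force: [-0.4, 0.1, -2.5]
grip_width: 0.0194
```

Run:
```python
from h import *
P,R,o=pose();print(P,o["tool_rot"].round(2),o["qpos"].round(1),o["force"])
plan([.503,-.303,.0415],[180,0,-16])
for n in ("scene","top"):
    p,d=read_camera(n); cv2.imwrite(f"pics/{n}13.png",p[:,:,::-1])
```

```text
[ 0.50491332 -0.2965984   0.15821264] [-179.66   -0.3   -15.92] [  2.2  13.6  30.   98.7  -7.7  69.5 -71.7] [-0.43246732  0.09445972 -2.49692655]
t 23.95 turn [-0.34 -0.3   0.08] shift pre-turn [ -0.7   7.4 116.7] post-turn [-1.000e-01  6.700e+00  1.167e+02] dist 116.9
```

View pics/scene13.png

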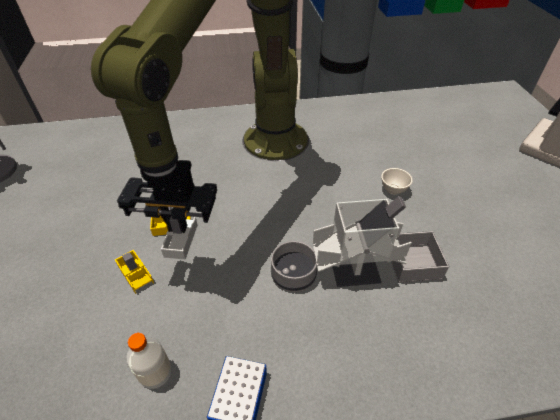

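The scoop hangs level above its place at (180,235), and the balls show in the jar. I'll lower it, easing off near the bench.

Request:
{"fn": "servo_tool", "kwargs": {
  "commands": [0, 5, 20, -0.3, -0.3, 0, 0, 2, 30, 0, 0, 0, 0, 0, 25, 0, 0, 0, 0, 0, 16, 0, 0, 0, 0, 0, 10, 0, 0, 0, 0, 0, 7, 0, 0, 0, 0, 0, 4, 0, 0, 0, 0, 0, 2, 0, 0, 0, 0, 0, 0, 0, 0, 0, 0, 0, 0, 0, 0, 0]
}}

```text
time_s: 25.05
tool_pos: [0.5043, -0.3042, 0.0454]
tool_rot: [-180.0, -0.1, -15.9]
force: [-0.6, 0.9, -2.2]
grip_width: 0.0198
```

Run:
```python
from h import *
P,R,o=pose();print(P,o["tool_rot"].round(2),o["force"])
plan([.503,-.303,.0400],[180,0,-16])
```

```text
[ 0.50425355 -0.30415348  0.04540642] [-1.7998e+02 -1.0000e-01 -1.5950e+01] [-0.63798283  0.86306049 -2.22305859]
t 25.05 turn [-0.02 -0.1   0.05] shift pre-turn [-1.5 -0.8  5.4] post-turn [-1.5 -0.8  5.4] dist 5.7
```

Request:
{"fn": "servo_tool", "kwargs": {
  "commands": [0, 0, 2, 0, 0, 0, 0, 0, 1.5, 0, 0, 0, 0, 0, 1, 0, 0, 0, 0, 0, 0.5, 0, 0, 0, 0, 0, 0, 0, 0, 0]
}}

```text
time_s: 25.55
tool_pos: [0.5038, -0.3039, 0.0398]
tool_rot: [-180.0, -0.0, -16.0]
force: [-0.5, 0.8, -1.8]
grip_width: 0.0195
```

Request:
{"fn": "servo_tool", "kwargs": {
  "commands": [0, 0, 0.7, 0, 0, 0, 0, 0, 0, 0, 0, 0]
}}

```text
time_s: 25.75
tool_pos: [0.504, -0.304, 0.0396]
tool_rot: [-180.0, -0.1, -15.9]
force: [-0.9, 1.5, 2.6]
grip_width: 0.0189
```

Contact with the bench (+2.6 N). I'll release and rise.

Request:
{"fn": "servo_tool", "kwargs": {
  "commands": [0, 0, 0, 0, 0, 0, 0, 0, 0, 0, 0, 0, 0, 0, 0, 0, 0, 0, 0, 0, 0, 0, 0, 0, 0, 0, 0, 0, 0, 0, 0, 0, -5, 0, 0, 0, 0, 0, -20, 0, 0, 0, 0, 0, -40, 0, 0, 0, 0, 0, -40, 0, 0, 0, 0, 0, -40, 0, 0, 0],
  "jaw": 45
}}

```text
time_s: 26.75
tool_pos: [0.5035, -0.304, 0.186]
tool_rot: [-180.0, -0.1, -16.0]
force: [0.9, -0.1, 0.7]
grip_width: 0.0449
```

Request:
{"fn": "servo_tool", "kwargs": {
  "commands": [-20, 0, -25, 0, 0, 0, -40, 0, 0, 0, 0, 0, -40, 0, 0, 0, 0, 0, -20, 0, 0, 0, 0, 0, 0, 0, 0, 0, 0, 0, 0, 0, 0, 0, 0, 0]
}}

```text
time_s: 27.35
tool_pos: [0.389, -0.2711, 0.2097]
tool_rot: [-179.9, -0.2, -16.0]
force: [-0.4, 0.6, -0.9]
grip_width: 0.0452
```

```bash
python3 look.py 14
python3 - <<'E'
from h import *
d=np.load("pics/scene14.npy");W=cloud("scene",d)[d>.3]
w=W[(abs(W[:,0]-.506)<.08)&(abs(W[:,1]+.304)<.05)&(W[:,2]>.055)&(W[:,2]<.1)];print("handle",len(w),w.mean(0),w[:,2].max(),rect(w[:,:2]))
p=cv2.imread("pics/scene14.png");cv2.imwrite("pics/s14.png",cv2.resize(p[180:320,110:330],None,fx=3.4,fy=3.4,interpolation=2))
t=cv2.imread("pics/top14.png");cv2.imwrite("pics/t14.png",cv2.resize(t[130:300,90:460],None,fx=2.1,fy=2.1,interpolation=2))
for n in("ball0_center","jar_floor"): print(n,look_for("top",n),look_for("scene",n))
E
```

```text
27.35 [ 0.38900475 -0.27114381  0.20973991] [-179.9   -0.2  -16. ] [ 1.0000e-02 -4.3400e+00  3.0530e+01  1.0925e+02  2.1900e+00  7.4340e+01
 -7.6070e+01] [-0.4  0.6 -0.9] 0.045215836973677606
lip [ 341.00494215 -257.40107551  185.98878447]
handle 116 [ 0.50951376 -0.30454668  0.07094427] 0.07979490293891627 ((507.37152099609375, -305.6274108886719), (19.86007308959961, 22.018796920776367), 77.06974792480469)
ball0_center [] []
jar_floor [{'box': [236.1, 157.9, 47.0, 49.2], 'conf': 0.91}, {'box': [138.7, 143.5, 49.2, 41.1], 'conf': 0.31}] [{'box': [271.5, 241.2, 45.9, 49.6], 'conf': 0.79}, {'box': [310.9, 200.4, 99.2, 87.8], 'conf': 0.55}]
```

View pics/s14.png

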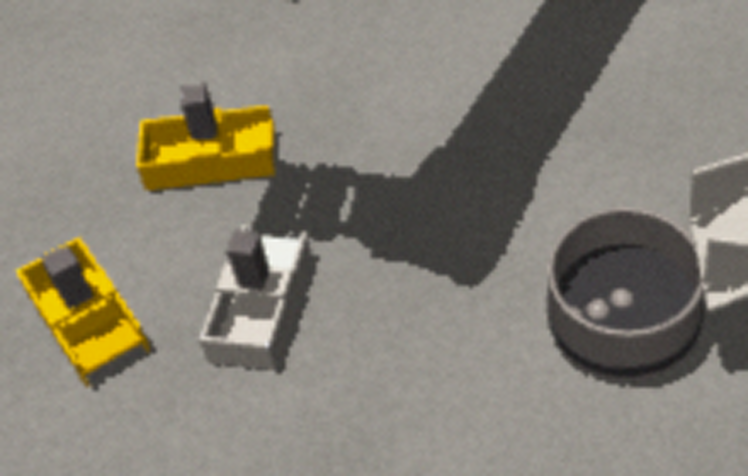

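View pics/t14.png

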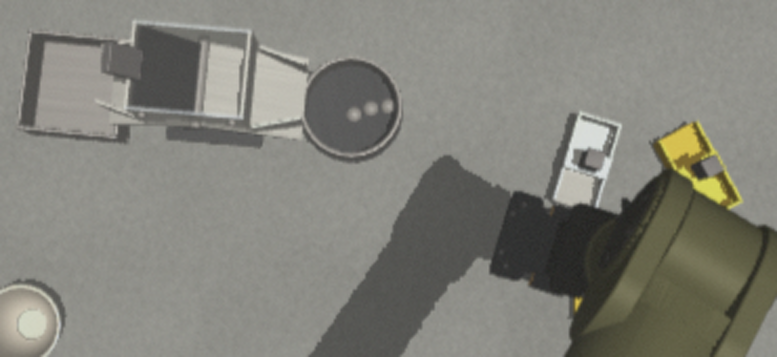

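The top crop shows three balls inside the jar, at (354,113), (371,107) and (389,104). The scoop stands upright and empty, with its handle top at 0.080 m, and the arm is clear. I'm handing in.

```bash
python3 -c "
from cell import env
print(env.sign_off())"
```

```text
the job is handed in; nothing more can be done
None
```

The job is handed in, and my last checks show everything where it should be. No verdict was reported.

- **Flap:** the first push only got it to about 0.47–0.54 rad, too near the 0.45 limit. I pushed it again towards the tray until it met its stop (5.7 N), and the camera then measured about 0.6 rad.
- **Pour:** a dry tilt beside the chute reached 49.5° with one joint at the edge of its range. In the real pour, all three balls had already run out at about 37°, so I stopped there.
- **Balls:** the top picture shows all three in the round jar. The scene camera shows two, the third being hidden by the jar's wall. The ball detector found none in the last pictures, so the count rests on viewing them.
- **Scoop:** it stands upright and empty in its old place, with the handle top at about 80 mm, so the handle centre is at about 57 mm. I measured no tilt after release; it was level when set down and looks upright in the pictures.
- **Finish:** the gripper was open and clear of everything, about 27 s into the 72 s allowed.

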